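# Unlock and open the service panel of the blue control unit

## Robot

A 6-joint arm with a two-finger parallel gripper is mounted at the origin on a cart in front of the work surface, level with it; the furniture and walls round the work are solid. World frame = base frame: x ahead of the robot, y to its left, z up, the work surface at z = 0. Lengths are in mm, angles in rad, forces in N, time in s.
With the tool pointing down it reaches from about 350 to 775 mm from the base axis. Payload 7.3 kg.
Tool frame: the origin (TCP) lies at the very end of the fingers, on their centre line; the grasp point (between the pads) lies 19 mm behind it; x points along the fingers, z is the direction in which the jaws open and shut, and the axes are right-handed (so a half turn about x gives the same grasp; the last joint's range is limited). The gripper opens to 92 mm and grips with 3 to 60 N. Pads are 19 mm wide; open, the fingers measure 130 mm over their backs; the gripper's body (75 mm by 190 mm) begins 47 mm behind the grasp point.
Start: joints at [1.147, 0.342, 1.524, -0, 1.275, -0.146], TCP at [143.961, 504.896, 226.741] pointing down, gripper open.
Joint ranges: [-2.53, 2.53], [-0.77, 2.02], [0.04, 2.7], [-1, 4.14], [0.28, 2.66], [-3.11, 3.11]. Speed limits (rad/s): [2.57, 2.57, 3.14, 3.14, 3.14, 3.14].

## Interface

Orientations are given as [roll, pitch, yaw] about the fixed x, y, z axes, in that order (R = Rz(yaw) Ry(pitch) Rx(roll)).
In Python, from plant import * gives the robot as it stands.
- The arm moves only by the shell command python3 -m creep 'ROWS'. ROWS is JSON, a list of rows, each an object of numbers: "tx", "ty", "tz": the shift along the tool's x, y, z in cm; "wx", "wy", "wz": the turn, a rotation vector about the tool's x, y, z in rad; "gripper": the closure, from -1 (fully open) to 1 (shut). A call has 1 to 8 rows; each row is the pose to reach, as a shift and turn from the pose commanded when the call began, along the tool's axes at that moment; what a row does not reach only later rows make up. A row lasts 1/12 s, in which the tool goes at most 41.7 mm and 7.16 degrees, less where a joint would pass 70% of its speed; a pose out of reach is approached as far as the arm can. A call with a gripper value outside its range is refused whole. The fingers move at their own pace and stop on an object; the grip force is fixed at half the most. Time passes only in rows, so rows that repeat a pose let the fingers close. It gives the time, the measured TCP pose, the force and the opening at its end, in the units of the state.
- get_obs(): the state, without advancing time (a new reading comes with each control period).
- capture(name): name is "side" or "top"; returns a dict with "frame" (400x640x3 uint8, red, green, blue), "z_map" (400x640 float32, mm along the optical axis (not along the pixel's ray), 0 where there is no reading), "vertical_fov" (degrees; the focal length in pixels is half the picture's height over the tangent of half this angle, whatever the lens; pixels are square), "cx", "cy" (the principal point, pixels), "k1" (the pictures are not rectified: a ray, as slopes to the right and down, at radius r is drawn at 1 + k1 r^2 times it, then the intrinsics apply), "xyz" and "rotation" of the camera in the world. Camera axes: x right, y down, z forward; pixel columns grow to the right and rows downward; lengths in mm; the calibration is good to about 2 mm. A picture is of the moment at which its call begins.
- close_job(): hands the job in, once; it reports no verdict.
The state is a dict: "time": time; "joint_positions": joint angles; "dq": joint speeds; "tau": joint torques, N m; "tool_pos": TCP position; "tcp_rot": TCP orientation; "contact_force": force on the tool from outside, world axes, zero at the start; "moment": the same for the moment, N m; "grip_width": finger opening in mm.
Only numpy, scipy, OpenCV 4.12 (cv2) and the standard library are available. Lean on these libraries where they do the work, as an engineer would, in place of code of your own. Each camera call takes 0.05 s, during which the arm holds its last target.

## Task

Open the service panel on top of the control unit with the blue panel: turn the yellow key that stands in its latch a quarter turn clockwise, then lift the panel by its front end until it stands steeply open, 60 degrees or more, and let go of it. Leave the key of the green unit as it is.

Things in the scene. Friction and masses are not known exactly. Their poses are not given: they have to be found in the camera images.
- blue_unit_key_head (a point): Centre of the yellow key head (30 wide, 28 high, 10 mm thick) standing in the blue panel, near the middle of its front end; on the key's axis, 33 mm above the panel, 129 mm above the bench when shut. Frame fixed to the PANEL, not turning with the key: x from key to rear hinge, y along the hinge, z out of the panel. Hinge axis: along y, 112 mm away in +x and 36 mm below (-z).
- blue_unit_key (a joint): Key angle (rad), clockwise positive from above. 0: locked, head's width along the hinge (y), thickness along x. Starts at 0 to 0.2, stops at 1.57 (width along x); panel free from about 1.05. Light friction (0.06 Nm), stays where left. After the turn the panel may be lifted by the held key: its flat sides face along the hinge, so it can tilt between fingers that stay pointing down.
- blue_unit_panel (a joint): Opening of the blue panel (rad) about its rear hinge: 0 shut, grows as the front end rises, stops at 1.75; locked until the key is turned. It is the flat top, 140 wide, 6 mm thick, 96 mm above the bench, ending 37 mm in front of the key, of a fixed grey case 170 mm deep. 0.2 to 0.3 kg; stiff friction hinge (0.35 Nm), stays wherever left.
- green_unit_key (a joint): Angle of the yellow key in the other unit, which is the same but for its green panel; it starts at 0 to 0.2 and is to be left as it is.

How it is judged (in metres and radians):
On the way, in this order (a step that is already met when the one before it is completed fails the run):
1. the blue unit's key is turned a quarter turn (past 1.2 rad) with its panel still shut (value of joint blue_unit_key above 1.2 rad and value of joint blue_unit_panel below 0.15 rad), for 0.1 s.
2. the blue panel is swung open past 60 degrees (1.0 rad) (value of joint blue_unit_panel above 1 rad), for 0.2 s.
At the end, for the whole second after the job is handed in: The blue panel stands open by at least 1.0 rad (just under 60 degrees) and is at rest, its key is still turned (over 1.0 rad), and the green unit's key is still locked (under 0.4 rad) (value of joint each of blue_unit_panel, blue_unit_key above 1 rad and velocity of joint blue_unit_panel between -0.1 and 0.1 rad/s and value of joint green_unit_key below 0.4 rad); the robot touches nothing.
It fails at once if the green unit's key is turned (past 0.4 rad) (value of joint green_unit_key above 0.4 rad).
It also fails if it takes over 35 s, if anything falls off the work surface, if the arm or the gripper's body presses on something with over 40 N, if the wrist force passes 120 N, or if a joint passes its speed limit or range.

## Working session

There is one attempt and no reset: what is moved stays moved. The work goes in short steps, Python scripts to look and compute and a shell command to move; the robot and the scene stay as the last step left them, time stands still between calls to the robot, and variables do not carry over. Pictures are saved under pics/ and viewed, and the job is handed in when it is done.

```bash
ls; mkdir -p pics; python3 - <<'E'
from plant import *
import cv2,numpy as np,pickle
o=get_obs();print({k:np.round(v,3).tolist() for k,v in o.items()})
for n in("side","top"):
    c=capture(n);cv2.imwrite(f"pics/{n}0.png",c["frame"][:,:,::-1]);pickle.dump(c,open(f"{n}0.pkl","wb"))
    print(n,{k:np.round(v,4).tolist() for k,v in c.items() if k not in("frame","z_map")})
E
```

```text
pics
{'time': 0.0, 'joint_positions': [1.147, 0.343, 1.525, -0.0, 1.275, -0.146], 'dq': [0.001, 0.001, -0.001, -0.001, -0.001, -0.0], 'tau': [0.0, -43.122, -24.422, 0.072, 0.056, -0.0], 'tool_pos': [143.787, 504.5, 226.037], 'tcp_rot': [3.002, 1.569, -1.988], 'contact_force': [1.112, 0.043, -0.415], 'moment': [-0.018, -0.042, 0.039], 'grip_width': 92.094}
side {'vertical_fov': 47.6892, 'cx': 311.3103, 'cy': 196.8435, 'k1': -0.0488, 'xyz': [560.7192, -869.5177, 664.819], 'rotation': [-2.1516, 0.0195, 0.002]}
top {'vertical_fov': 53.5497, 'cx': 314.2915, 'cy': 198.9257, 'k1': 0.0244, 'xyz': [436.9322, -59.685, 1000.3764], 'rotation': [-3.0283, 0.0398, -1.597]}
```

View pics/side0.png

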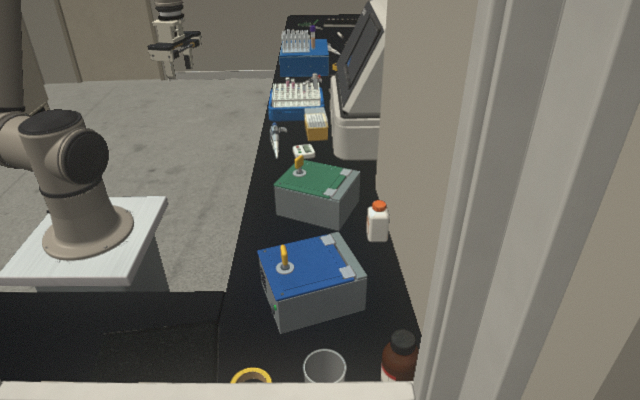

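View pics/top0.png

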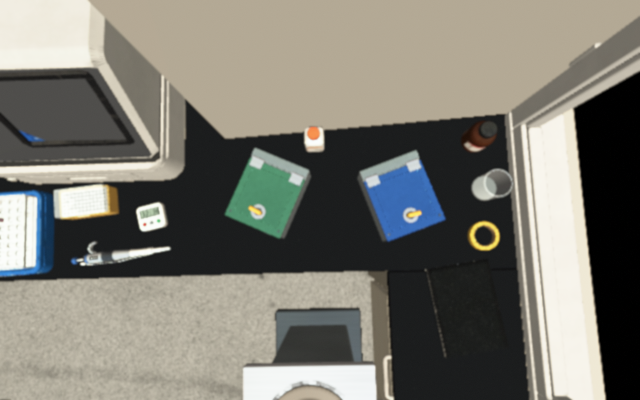

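Side view: blue unit with the key at about (284,258), green one behind it with its key at (299,165). Top view: blue key at (412,214), green at (257,211), and a beige structure behind both units.

```bash
cat > h.py <<'E'
import numpy as np,cv2,pickle
from scipy.spatial.transform import Rotation as R
def K(c):
    f=200/np.tan(np.radians(c["vertical_fov"])/2)
    return np.array([[f,0,c["cx"]],[0,f,c["cy"]],[0,0,1.]])
def Rm(c): return R.from_euler('xyz',c["rotation"]).as_matrix()
def slopes(c,px):
    px=np.asarray(px,float).reshape(-1,1,2)
    return cv2.undistortPoints(px,K(c),np.array([c["k1"],0,0,0.]))[:,0]
def pts(c,px,z):
    s=slopes(c,px); return (np.c_[s,np.ones(len(s))]*np.asarray(z).reshape(-1,1))@Rm(c).T+np.array(c["xyz"])
def cloud(c):
    v,u=np.mgrid[:400,:640]; return pts(c,np.c_[u.ravel(),v.ravel()],c["z_map"].ravel()).reshape(400,640,3)
def onplane(c,px,h):
    s=slopes(c,px); d=np.c_[s,np.ones(len(s))]@Rm(c).T; o=np.array(c["xyz"]); return o+d*((h-o[2])/d[:,2])[:,None]
def load(n): return pickle.load(open(n,"rb"))
E
python3 - <<'E'
from h import *
for n in("top0","side0"):
    c=load(n+".pkl");P=cloud(c);hsv=cv2.cvtColor(c["frame"],cv2.COLOR_RGB2HSV)
    ok=c["z_map"]>0
    print(n)
    for nm,lo,hi in(("blue",(105,120,80),(125,255,255)),("green",(65,80,40),(90,255,200)),("yel",(15,120,120),(32,255,255))):
        m=cv2.inRange(hsv,lo,hi)
        k,l,st,ce=cv2.connectedComponentsWithStats(m)
        for i in range(1,k):
            if st[i,4]<12: continue
            q=P[(l==i)&ok]
            if len(q)<8: continue
            print(nm,st[i,4],ce[i].round(1),"med",np.median(q,0).round(1),"min",np.percentile(q,3,axis=0).round(),"max",np.percentile(q,97,axis=0).round())
            if nm=="blue" and st[i,4]>2000 or nm=="green" and st[i,4]>1500:
                cn=cv2.findContours((l==i).astype(np.uint8),0,2)[0][0]
                b=cv2.boxPoints(cv2.minAreaRect(cn)); print(b.round(1).tolist(), onplane(c,b,96).round(1).tolist())
                w=q[abs(q[:,2]-96)<8][:,:2].astype(np.float32); r=cv2.minAreaRect(w);print("world rect",r,cv2.boxPoints(r).round().tolist())
    if n=="top0":
        for u in range(300,480,40): print(u,[P[v,u].round().astype(int).tolist() for v in(20,80,110,130,145)])
E
```

```text
top0
blue 91 [ 29.5 136.8] med [663.3 527.1 250.2] min [659. 510. 241.] max [670. 535. 265.]
blue 3582 [404.7 201.5] med [ 530.6 -227.6   96.7] min [ 457. -306.    4.] max [ 597. -163.  100.]
[[363.3999938964844, 182.0], [421.70001220703125, 158.6999969482422], [446.0, 219.39999389648438], [387.70001220703125, 242.6999969482422]] [[576.4, -140.3, 96.0], [626.1, -275.4, 96.0], [485.4, -321.4, 96.0], [436.6, -189.0, 96.0]]
world rect ((532.5294799804688, -230.83412170410156), (144.40975952148438, 140.38662719726562), 19.277719497680664) [[441.0, -188.0], [488.0, -321.0], [624.0, -273.0], [578.0, -141.0]]
blue 1187 [ 37.4 235.6] med [473.7 644.7  43.3] min [386. 639.  10.] max [587. 729.  55.]
blue 33 [ 73.4 260.9] med [413.  577.6  21.9] min [405. 573.   1.] max [420. 596.  27.]
green 3393 [263.3 198.5] med [547.4  86.7  97.1] min [472.  23.   1.] max [615. 169. 100.]
[[222.8000030517578, 215.0], [248.3000030517578, 156.1999969482422], [304.1000061035156, 180.39999389648438], [278.6000061035156, 239.10000610351562]] [[510.1, 185.5, 96.0], [646.1, 125.5, 96.0], [584.7, -3.9, 96.0], [451
[... 1975 characters left out ...]
7.0, -324.0], [625.0, -277.0], [579.0, -141.0]]
green 1484 [312.  178.4] med [552.   71.5  98.8] min [474.  13.  96.] max [615. 148. 101.]
green 13 [274.8 307.2] med [ 483.7 -309.5   65.4] min [ 480. -313.   47.] max [ 486. -296.   68.]
yel 21 [334.4  67.3] med [ 649.9 1219.9   15.2] min [ 645. 1206.    4.] max [ 659. 1246.   24.]
yel 154 [316.3 132.6] med [564.3 483.8  26.1] min [527. 477.   8.] max [594. 541.  46.]
yel 38 [297.1 160.3] med [511.8  93.1 141.4] min [508.  88. 121.] max [524. 108. 145.]
yel 77 [283.1 253.1] med [ 498.9 -253.2  142.2] min [ 494. -259.  123.] max [ 504. -235.  146.]
yel 240 [251.4 374. ] med [ 448.5 -411.2   19.6] min [ 417. -428.    0.] max [ 480. -402.   22.]
```

```bash
python3 - <<'E'
from h import *
c=load("top0.pkl");cv2.imwrite("pics/topz.png",cv2.resize(c["frame"][130:260,340:500,::-1],None,fx=5,fy=4.6,interpolation=2)[:, :800])
c=load("side0.pkl");cv2.imwrite("pics/sidez.png",cv2.resize(c["frame"][220:340,240:390,::-1],None,fx=5,fy=5,interpolation=2))
E
```

```text
(no output)
```

View pics/topz.png

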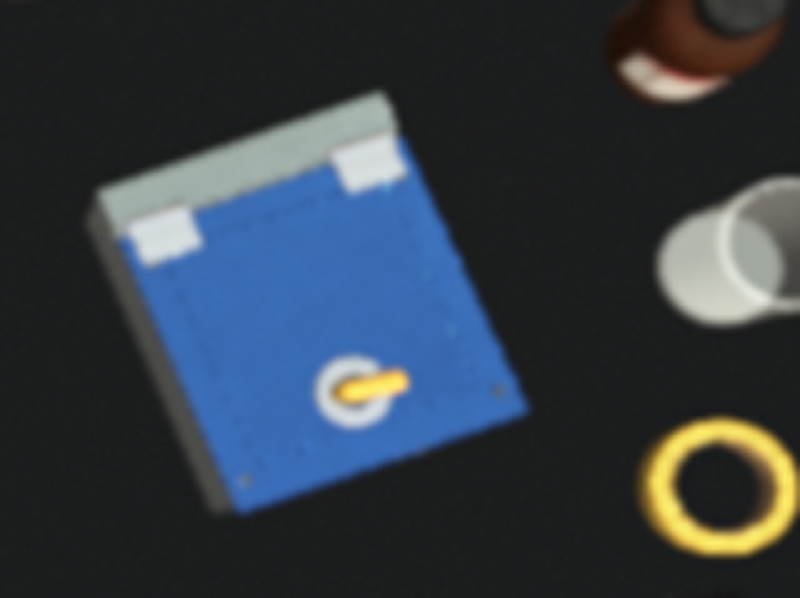

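View pics/sidez.png

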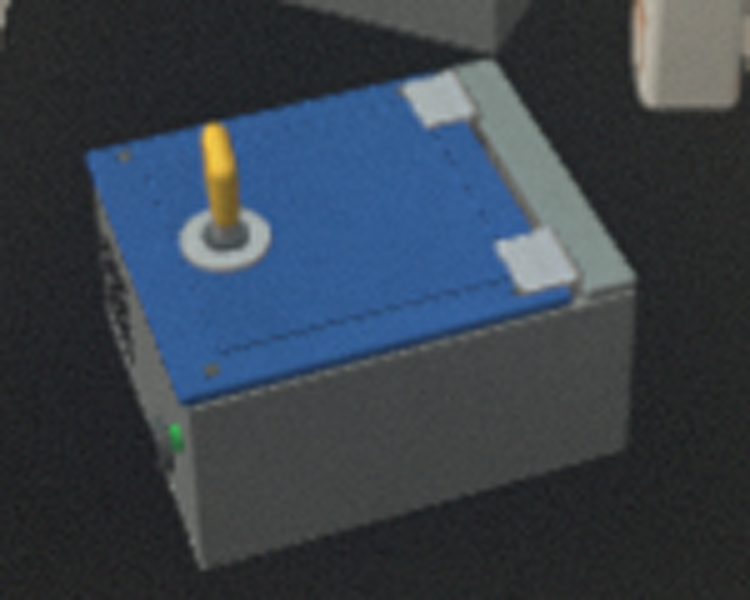

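```bash
python3 - <<'E'
from h import *
allq=[]
for n in("top0","side0"):
    c=load(n+".pkl");P=cloud(c);hsv=cv2.cvtColor(c["frame"],cv2.COLOR_RGB2HSV)
    m=cv2.inRange(hsv,(13,80,80),(35,255,255))>0
    k=m&(abs(P[...,0]-498)<30)&(abs(P[...,1]+243)<35)&(P[...,2]>110)
    q=P[k]; print(n,len(q))
    for z0,z1 in((115,130),(130,139),(139,150)):
        s=q[(q[:,2]>=z0)&(q[:,2]<z1)]
        if len(s)>3: print(z0,len(s),s.mean(0).round(1),s.min(0).round(),s.max(0).round())
    t=q[q[:,2]>139][:,:2].astype(np.float32); print(cv2.minAreaRect(t))
    # mask edge via plane z=143
    v,u=np.nonzero(k); 
    w=onplane(c,np.c_[u,v],143 if n=="top0" else 129); print(cv2.minAreaRect(w[:,:2].astype(np.float32)))
o_=0
from plant import get_obs
o=get_obs();M=R.from_euler('xyz',o["tcp_rot"]).as_matrix();print(M.round(3))
E
```

```text
top0 55
130 6 [ 494.7 -238.4  136.6] [ 493. -249.  133.] [ 497. -228.  139.]
139 47 [ 498.4 -240.7  142.4] [ 492. -254.  139.] [ 503. -227.  146.]
((498.2767028808594, -240.96070861816406), (8.317815780639648, 27.704946517944336), 11.011039733886719)
((497.6676025390625, -240.1094970703125), (8.806292533874512, 29.400768280029297), 9.751437187194824)
side0 105
115 27 [ 500.3 -255.   124.1] [ 494. -259.  115.] [ 505. -239.  130.]
130 23 [ 499.8 -255.5  134.9] [ 494. -260.  130.] [ 504. -243.  138.]
139 54 [ 499.5 -247.2  143.4] [ 495. -259.  140.] [ 505. -232.  146.]
((499.192138671875, -245.5557861328125), (8.271122932434082, 27.212020874023438), 12.594841957092285)
((498.7337341308594, -241.33795166015625), (9.8637113571167, 53.89805221557617), 6.450695514678955)
[[-0.001 -0.962  0.274]
 [-0.001  0.274  0.962]
 [-1.     0.    -0.001]]
```

The key's centre is near (499, -243) and its top is at z=143, which matches the given 129+14. The panel's x axis lies at about 19.3° and the key's thickness direction at about 11.5°, so the key starts near 0.13 rad. I'll work out the tool-frame shifts and start moving over.

```bash
cat > go.py <<'E'
from h import *
from plant import get_obs
def rel(p,jaw,tilt=0):
    "p: TCP world mm, jaw: tool z angle deg in world, tilt: lean of tool x about tool z (deg)"
    o=get_obs();M=R.from_euler('xyz',o["tcp_rot"]).as_matrix()
    a=np.radians(jaw);z=np.array([np.cos(a),np.sin(a),0]);x=np.array([0,0,-1.])
    x=R.from_rotvec(z*np.radians(tilt)).apply(x)
    D=np.c_[x,np.cross(z,x),z]
    s=M.T@(np.array(p)-o["tool_pos"])/10; w=R.from_matrix(M.T@D).as_rotvec()
    print("t",np.round(o["time"],2),"pos",np.round(o["tool_pos"],1),"F",np.round(o["contact_force"],1),"w",np.round(o["grip_width"],1),"q",np.round(o["joint_positions"],2))
    print(" shift cm",s.round(2),"turn",w.round(3))
E
python3 -c "
from go import *
rel((440,130,227),45); rel((498.7,-243.2,200),11.5)"
```

```text
t 0.1 pos [143.8 504.5 226.1] F [-0.7 -0.1 -0.5] w 91.6 q [ 1.15  0.34  1.52 -0.    1.28 -0.15]
 shift cm [ -0.06 -38.75 -27.9 ] turn [ 0.508 -0.001  0.   ]
t 0.1 pos [143.8 504.5 226.1] F [-0.7 -0.1 -0.5] w 91.6 q [ 1.15  0.34  1.52 -0.    1.28 -0.15]
 shift cm [  2.69 -54.63 -62.17] turn [ 1.092e+00 -1.000e-03  1.000e-03]
```

```bash
R1='x'; python3 -m creep '[{"ty":-38.8,"tz":-27.9,"wx":0.5},{"ty":-38.8,"tz":-27.9,"wx":0.5},{"ty":-38.8,"tz":-27.9,"wx":0.5},{"ty":-38.8,"tz":-27.9,"wx":0.5},{"ty":-38.8,"tz":-27.9,"wx":0.5},{"ty":-38.8,"tz":-27.9,"wx":0.5},{"ty":-38.8,"tz":-27.9,"wx":0.5},{"ty":-38.8,"tz":-27.9,"wx":0.5}]'; python3 -c "
from go import *
rel((498.7,-243.2,200),11.5)"
```

```text
t 0.1 pos [143.8 504.5 226.1] F [-0.7 -0.1 -0.5] w 91.6 q [ 1.15  0.34  1.52 -0.    1.28 -0.15]
 shift cm [  2.69 -54.63 -62.17] turn [ 1.092e+00 -1.000e-03  1.000e-03]validation failed for argument at $[0]...
```

```bash
python3 -m creep '[{"tx":0,"ty":-38.8,"tz":-27.9,"wx":0.5,"wy":0,"wz":0,"gripper":-1},{"tx":0,"ty":-38.8,"tz":-27.9,"wx":0.5,"wy":0,"wz":0,"gripper":-1},{"tx":0,"ty":-38.8,"tz":-27.9,"wx":0.5,"wy":0,"wz":0,"gripper":-1},{"tx":0,"ty":-38.8,"tz":-27.9,"wx":0.5,"wy":0,"wz":0,"gripper":-1},{"tx":0,"ty":-38.8,"tz":-27.9,"wx":0.5,"wy":0,"wz":0,"gripper":-1},{"tx":0,"ty":-38.8,"tz":-27.9,"wx":0.5,"wy":0,"wz":0,"gripper":-1},{"tx":0,"ty":-38.8,"tz":-27.9,"wx":0.5,"wy":0,"wz":0,"gripper":-1},{"tx":0,"ty":-38.8,"tz":-27.9,"wx":0.5,"wy":0,"wz":0,"gripper":-1}]'; echo; python3 -c "
from go import *
rel((498.7,-243.2,200),11.5)"
```

```text
time: 0.77
tool_pos: [351.4, 241.7, 226.6]
tcp_rot: [2.215, 1.571, 3.009]
contact_force: [0.9, 1.9, -0.3]
grip_width: 91.9

t 0.77 pos [351.4 241.7 226.6] F [ 0.9  1.9 -0.3] w 91.9 q [ 0.42  0.16  1.77  0.    1.21 -0.37]
 shift cm [  2.66 -44.51 -24.22] turn [ 0.593 -0.    -0.   ]
```

```bash
python3 -m creep '[{"tx":0,"ty":-44.5,"tz":-24.2,"wx":0.59,"wy":0,"wz":0,"gripper":-1},{"tx":0,"ty":-44.5,"tz":-24.2,"wx":0.59,"wy":0,"wz":0,"gripper":-1},{"tx":0,"ty":-44.5,"tz":-24.2,"wx":0.59,"wy":0,"wz":0,"gripper":-1},{"tx":0,"ty":-44.5,"tz":-24.2,"wx":0.59,"wy":0,"wz":0,"gripper":-1},{"tx":0,"ty":-44.5,"tz":-24.2,"wx":0.59,"wy":0,"wz":0,"gripper":-1},{"tx":0,"ty":-44.5,"tz":-24.2,"wx":0.59,"wy":0,"wz":0,"gripper":-1},{"tx":0,"ty":-44.5,"tz":-24.2,"wx":0.59,"wy":0,"wz":0,"gripper":-1},{"tx":0,"ty":-44.5,"tz":-24.2,"wx":0.59,"wy":0,"wz":0,"gripper":-1}]'; echo; python3 -c "
from go import *
rel((498.7,-243.2,200),11.5)"
```

```text
time: 1.43
tool_pos: [447.6, -77.5, 226.6]
tcp_rot: [2.009, 1.57, 2.211]
contact_force: [0.9, 0.8, -0.0]
grip_width: 91.6

t 1.43 pos [447.6 -77.5 226.6] F [ 0.9  0.8 -0. ] w 91.6 q [-0.34  0.21  1.71  0.    1.22 -0.54]
 shift cm [  2.65 -17.26   1.67] turn [ 0.002 -0.    -0.   ]
```

```bash
python3 -m creep '[{"tx":2.6,"ty":-17.3,"tz":1.7,"wx":0,"wy":0,"wz":0,"gripper":-1},{"tx":2.6,"ty":-17.3,"tz":1.7,"wx":0,"wy":0,"wz":0,"gripper":-1},{"tx":2.6,"ty":-17.3,"tz":1.7,"wx":0,"wy":0,"wz":0,"gripper":-1},{"tx":2.6,"ty":-17.3,"tz":1.7,"wx":0,"wy":0,"wz":0,"gripper":-1},{"tx":2.6,"ty":-17.3,"tz":1.7,"wx":0,"wy":0,"wz":0,"gripper":-1},{"tx":2.6,"ty":-17.3,"tz":1.7,"wx":0,"wy":0,"wz":0,"gripper":-1},{"tx":2.6,"ty":-17.3,"tz":1.7,"wx":0,"wy":0,"wz":0,"gripper":-1}]'; echo; python3 -c "
from go import *
from plant import capture
rel((498.7,-243.2,113),11.5)
c=capture('side');cv2.imwrite('pics/s1.png',cv2.resize(c['frame'][140:300,200:400,::-1],None,fx=4,fy=3.7))"
```

```text
time: 2.02
tool_pos: [498.7, -241.0, 199.9]
tcp_rot: [2.118, 1.568, 2.32]
contact_force: [-0.2, 0.5, 0.1]
grip_width: 91.9

t 2.02 pos [ 498.7 -241.   199.9] F [-0.2  0.5  0.1] w 91.9 q [-0.59  0.42  1.48  0.    1.24 -0.79]
 shift cm [ 8.69 -0.23 -0.03] turn [ 0.001 -0.001 -0.002]
```

View pics/s1.png

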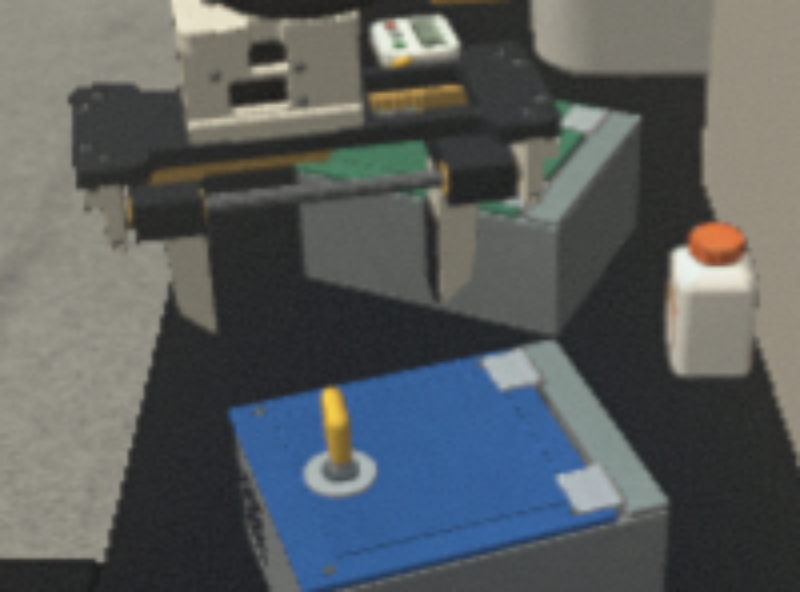

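The picture shows the open fingers (zoomed tips at about (205,330) and (450,300)) straddling the key at (338,430). Next I lower over it and close.

```bash
python3 -m creep '[{"tx":3,"ty":-0.2,"tz":0,"wx":0,"wy":0,"wz":0,"gripper":-1},{"tx":6,"ty":-0.2,"tz":0,"wx":0,"wy":0,"wz":0,"gripper":-1},{"tx":8,"ty":-0.2,"tz":0,"wx":0,"wy":0,"wz":0,"gripper":-1},{"tx":8.7,"ty":-0.2,"tz":0,"wx":0,"wy":0,"wz":0,"gripper":-1},{"tx":8.7,"ty":-0.2,"tz":0,"wx":0,"wy":0,"wz":0,"gripper":-1}]'; echo; python3 -c "
from go import *
rel((498.7,-243.2,113),11.5)"
python3 -m creep '[{"tx":0,"ty":0,"tz":0,"wx":0,"wy":0,"wz":0,"gripper":1},{"tx":0,"ty":0,"tz":0,"wx":0,"wy":0,"wz":0,"gripper":1},{"tx":0,"ty":0,"tz":0,"wx":0,"wy":0,"wz":0,"gripper":1},{"tx":0,"ty":0,"tz":0,"wx":0,"wy":0,"wz":0,"gripper":1},{"tx":0,"ty":0,"tz":0,"wx":0,"wy":0,"wz":0,"gripper":1},{"tx":0,"ty":0,"tz":0,"wx":0,"wy":0,"wz":0,"gripper":1},{"tx":0,"ty":0,"tz":0,"wx":0,"wy":0,"wz":0,"gripper":1},{"tx":0,"ty":0,"tz":0,"wx":0,"wy":0,"wz":0,"gripper":1}]'; echo; python3 -c "
from go import *
rel((498.7,-243.2,113),11.5)
from plant import capture
c=capture('side');cv2.imwrite('pics/s2.png',cv2.resize(c['frame'][160:320,200:400,::-1],None,fx=4,fy=3.7))"
```

```text
time: 2.48
tool_pos: [498.9, -241.3, 112.8]
tcp_rot: [2.279, 1.568, 2.483]
contact_force: [-0.2, -0.1, 0.6]
grip_width: 92.0

t 2.48 pos [ 498.9 -241.3  112.8] F [-0.2 -0.1  0.6] w 92.0 q [-0.59  0.51  1.6   0.    1.04 -0.79]
 shift cm [-0.03 -0.18 -0.06] turn [ 0.004 -0.002 -0.002]
time: 3.15
tool_pos: [499.7, -243.4, 113.8]
tcp_rot: [0.073, 1.571, 0.275]
contact_force: [0.8, 0.2, -0.6]
grip_width: 43.1

t 3.15 pos [ 499.7 -243.4  113.8] F [ 0.8  0.2 -0.6] w 43.1 q [-0.59  0.51  1.59  0.    1.04 -0.79]
 shift cm [ 0.08  0.04 -0.09] turn [ 0.002  0.    -0.   ]
```

View pics/s2.png

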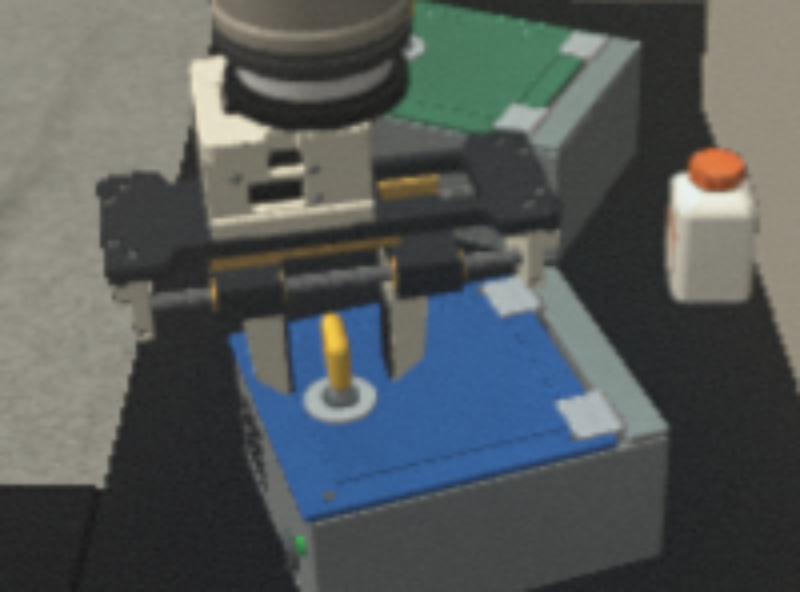

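The fingers are half closed (43 mm) on either side of the key. I continue closing.

```bash
python3 -m creep '[{"tx":0,"ty":0,"tz":0,"wx":0,"wy":0,"wz":0,"gripper":1},{"tx":0,"ty":0,"tz":0,"wx":0,"wy":0,"wz":0,"gripper":1},{"tx":0,"ty":0,"tz":0,"wx":0,"wy":0,"wz":0,"gripper":1},{"tx":0,"ty":0,"tz":0,"wx":0,"wy":0,"wz":0,"gripper":1},{"tx":0,"ty":0,"tz":0,"wx":0,"wy":0,"wz":0,"gripper":1},{"tx":0,"ty":0,"tz":0,"wx":0,"wy":0,"wz":0,"gripper":1},{"tx":0,"ty":0,"tz":0,"wx":0,"wy":0,"wz":0,"gripper":1},{"tx":0,"ty":0,"tz":0,"wx":0,"wy":0,"wz":0,"gripper":1}]'; echo; python3 -c "
from go import *
rel((498.7,-243.2,113),11.5)
from plant import capture
c=capture('side');cv2.imwrite('pics/s3.png',cv2.resize(c['frame'][160:320,200:400,::-1],None,fx=4,fy=3.7))"
```

```text
time: 3.87
tool_pos: [499.5, -243.4, 113.7]
tcp_rot: [2.501, 1.571, 2.704]
contact_force: [-1.7, 0.1, -0.2]
grip_width: 9.8

t 3.87 pos [ 499.5 -243.4  113.7] F [-1.7  0.1 -0.2] w 9.8 q [-0.59  0.51  1.59 -0.    1.04 -0.79]
 shift cm [ 0.07  0.03 -0.08] turn [ 0.002 -0.    -0.   ]
```

View pics/s3.png

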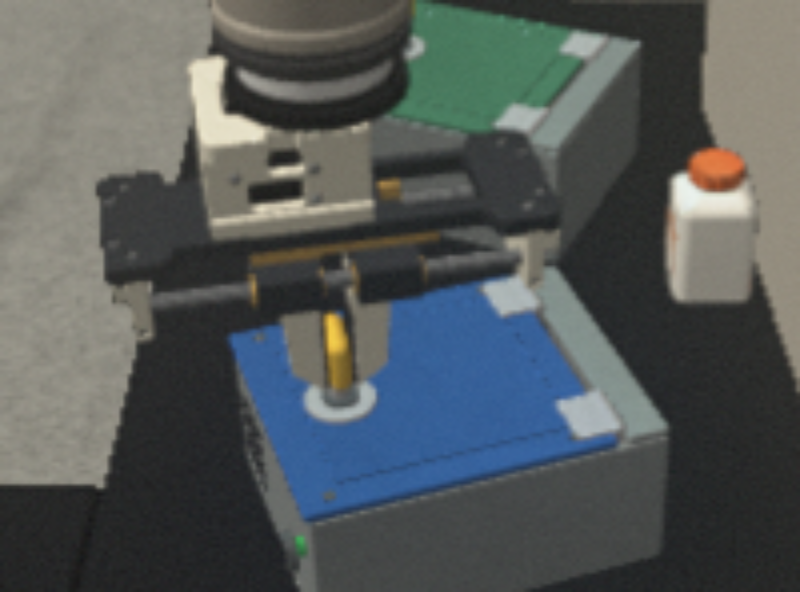

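The grip is 9.8 mm on a 10 mm head, with little force. Now the clockwise turn (tool x points down, so positive wx).

```bash
python3 -m creep '[{"tx":0,"ty":0,"tz":0,"wx":0.1,"wy":0,"wz":0,"gripper":1},{"tx":0,"ty":0,"tz":0,"wx":0.2,"wy":0,"wz":0,"gripper":1},{"tx":0,"ty":0,"tz":0,"wx":0.3,"wy":0,"wz":0,"gripper":1},{"tx":0,"ty":0,"tz":0,"wx":0.4,"wy":0,"wz":0,"gripper":1},{"tx":0,"ty":0,"tz":0,"wx":0.5,"wy":0,"wz":0,"gripper":1},{"tx":0,"ty":0,"tz":0,"wx":0.6,"wy":0,"wz":0,"gripper":1},{"tx":0,"ty":0,"tz":0,"wx":0.7,"wy":0,"wz":0,"gripper":1},{"tx":0,"ty":0,"tz":0,"wx":0.7,"wy":0,"wz":0,"gripper":1}]'; echo; python3 -c "
from go import *
rel((499.5,-243.4,113.7),-71)
print(get_obs()['moment'])"
```

```text
time: 4.58
tool_pos: [500.3, -243.5, 113.7]
tcp_rot: [0.251, 1.569, -0.249]
contact_force: [2.4, -0.8, -1.4]
grip_width: 9.6

t 4.58 pos [ 500.3 -243.5  113.7] F [ 2.4 -0.8 -1.4] w 9.6 q [-0.59  0.51  1.59  0.    1.04 -0.09]
 shift cm [-0.   -0.03 -0.08] turn [ 0.739  0.001 -0.001]
[-0.23468679 -0.3651805   0.01011166]
```

```bash
python3 -m creep '[{"tx":0,"ty":0,"tz":0,"wx":0.1,"wy":0,"wz":0,"gripper":1},{"tx":0,"ty":0,"tz":0,"wx":0.2,"wy":0,"wz":0,"gripper":1},{"tx":0,"ty":0,"tz":0,"wx":0.3,"wy":0,"wz":0,"gripper":1},{"tx":0,"ty":0,"tz":0,"wx":0.4,"wy":0,"wz":0,"gripper":1},{"tx":0,"ty":0,"tz":0,"wx":0.5,"wy":0,"wz":0,"gripper":1},{"tx":0,"ty":0,"tz":0,"wx":0.6,"wy":0,"wz":0,"gripper":1},{"tx":0,"ty":0,"tz":0,"wx":0.7,"wy":0,"wz":0,"gripper":1},{"tx":0,"ty":0,"tz":0,"wx":0.7,"wy":0,"wz":0,"gripper":1}]'; echo; python3 -c "
from go import *
from plant import capture
rel((499.5,-243.4,113.7),-71)
print(get_obs()['moment'])
c=capture('side');cv2.imwrite('pics/s4.png',cv2.resize(c['frame'][160:320,200:400,::-1],None,fx=4,fy=3.7))"
```

```text
time: 5.25
tool_pos: [500.8, -244.2, 113.7]
tcp_rot: [0.674, 1.568, -0.525]
contact_force: [4.8, -2.9, -4.3]
grip_width: 10.0

t 5.25 pos [ 500.8 -244.2  113.7] F [ 4.8 -2.9 -4.3] w 10.0 q [-0.59  0.51  1.59  0.    1.04  0.61]
 shift cm [-0.   -0.1  -0.12] turn [ 0.04   0.002 -0.002]
[-0.52037767 -0.62416148 -0.07456752]
```

View pics/s4.png

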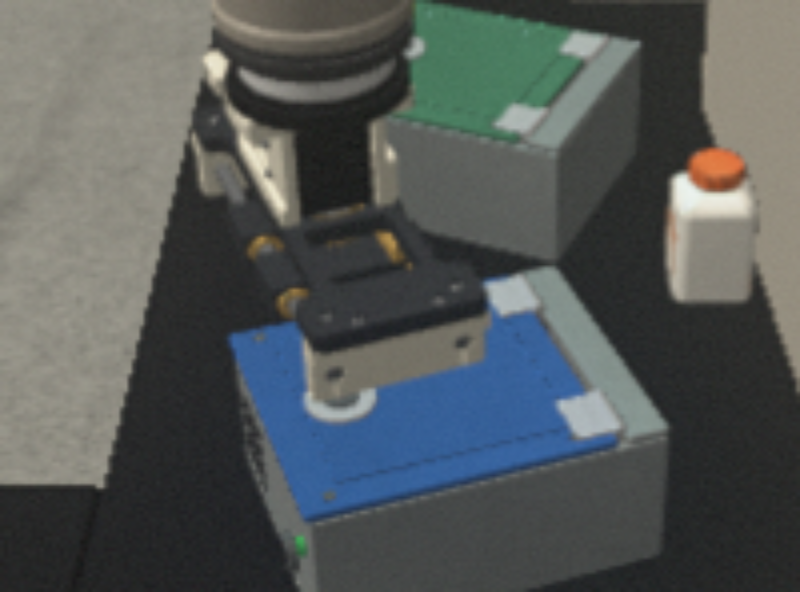

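The key is turned about 1.40 rad, so it should be near 1.53, and the side force is small. Next the arc for the lift.

```bash
python3 - <<'E'
from go import *
o=get_obs();M=R.from_euler('xyz',o["tcp_rot"]).as_matrix();u=np.array([np.cos(np.radians(19.3)),np.sin(np.radians(19.3)),0])
for t in range(0,77,4):
    b=np.radians(t)+np.arctan2(36,112);r=np.hypot(36,112)
    d=u*(112-r*np.cos(b))+np.array([0,0,r*np.sin(b)-36]); print(t,(M.T@d/10).round(2))
E
```

```text
0 [0. 0. 0.]
4 [-0.77  0.28  0.01]
8 [-1.52  0.61  0.03]
12 [-2.25  1.    0.04]
16 [-2.94  1.43  0.06]
20 [-3.61  1.91  0.08]
24 [-4.24  2.44  0.1 ]
28 [-4.83  3.01  0.13]
32 [-5.38  3.62  0.15]
36 [-5.89  4.26  0.18]
40 [-6.35  4.94  0.21]
44 [-6.76  5.65  0.24]
48 [-7.12  6.39  0.26]
52 [-7.43  7.15  0.3 ]
56 [-7.68  7.93  0.33]
60 [-7.88  8.73  0.36]
64 [-8.03  9.53  0.39]
68 [-8.11 10.35  0.42]
72 [-8.14 11.17  0.45]
76 [-8.11 11.99  0.49]
```

```bash
python3 -m creep '[{"tx":-0.4,"ty":0.14,"tz":0,"wx":0,"wy":0,"wz":0,"gripper":1},{"tx":-0.8,"ty":0.28,"tz":0,"wx":0,"wy":0,"wz":0,"gripper":1},{"tx":-1.15,"ty":0.44,"tz":0,"wx":0,"wy":0,"wz":0,"gripper":1},{"tx":-1.5,"ty":0.6,"tz":0,"wx":0,"wy":0,"wz":0,"gripper":1},{"tx":-2.25,"ty":1.0,"tz":0.04,"wx":0,"wy":0,"wz":0,"gripper":1},{"tx":-2.95,"ty":1.43,"tz":0.06,"wx":0,"wy":0,"wz":0,"gripper":1},{"tx":-3.6,"ty":1.9,"tz":0.08,"wx":0,"wy":0,"wz":0,"gripper":1},{"tx":-3.6,"ty":1.9,"tz":0.08,"wx":0,"wy":0,"wz":0,"gripper":1}]'; echo; python3 -c "
from go import *
from plant import capture
rel((499.5,-243.4,113.7),-71)
c=capture('side');cv2.imwrite('pics/s5.png',cv2.resize(c['frame'][160:320,200:400,::-1],None,fx=4,fy=3.7))"
```

```text
time: 5.97
tool_pos: [517.6, -238.0, 149.7]
tcp_rot: [-1.137, 1.569, -2.33]
contact_force: [-0.6, -5.5, -1.3]
grip_width: 9.5

t 5.97 pos [ 517.6 -238.   149.7] F [-0.6 -5.5 -1.3] w 9.5 q [-0.56  0.49  1.51 -0.    1.14  0.63]
 shift cm [ 3.6  -1.87 -0.17] turn [0.045 0.001 0.001]
```

View pics/s5.png

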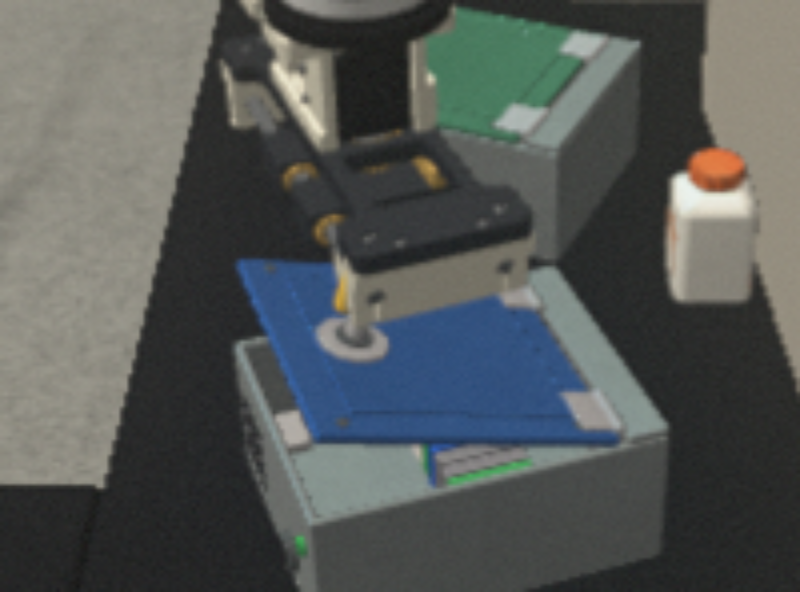

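The panel's front end is rising with the key in the fingers (opening about 20°). I continue along the arc.

```bash
python3 -m creep '[{"tx":-0.63,"ty":0.53,"tz":0.02,"wx":0,"wy":0,"wz":0,"gripper":1},{"tx":-1.22,"ty":1.1,"tz":0.05,"wx":0,"wy":0,"wz":0,"gripper":1},{"tx":-1.77,"ty":1.71,"tz":0.07,"wx":0,"wy":0,"wz":0,"gripper":1},{"tx":-2.28,"ty":2.35,"tz":0.1,"wx":0,"wy":0,"wz":0,"gripper":1},{"tx":-2.74,"ty":3.03,"tz":0.13,"wx":0,"wy":0,"wz":0,"gripper":1},{"tx":-3.15,"ty":3.74,"tz":0.16,"wx":0,"wy":0,"wz":0,"gripper":1},{"tx":-3.51,"ty":4.48,"tz":0.18,"wx":0,"wy":0,"wz":0,"gripper":1},{"tx":-3.82,"ty":5.24,"tz":0.22,"wx":0,"wy":0,"wz":0,"gripper":1}]'; echo; python3 -c "
from go import *
from plant import capture
rel((499.5,-243.4,113.7),-71)
c=capture('side');cv2.imwrite('pics/s6.png',cv2.resize(c['frame'][160:320,200:400,::-1],None,fx=4,fy=3.7))"
```

```text
time: 6.68
tool_pos: [565.2, -221.2, 187.3]
tcp_rot: [-1.787, 1.566, -2.983]
contact_force: [-6.8, -5.6, -1.2]
grip_width: 10.1

t 6.68 pos [ 565.2 -221.2  187.3] F [-6.8 -5.6 -1.2] w 10.1 q [-0.5   0.53  1.34 -0.    1.28  0.7 ]
 shift cm [ 7.4  -6.88 -0.33] turn [ 0.043 -0.001  0.005]
```

View pics/s6.png

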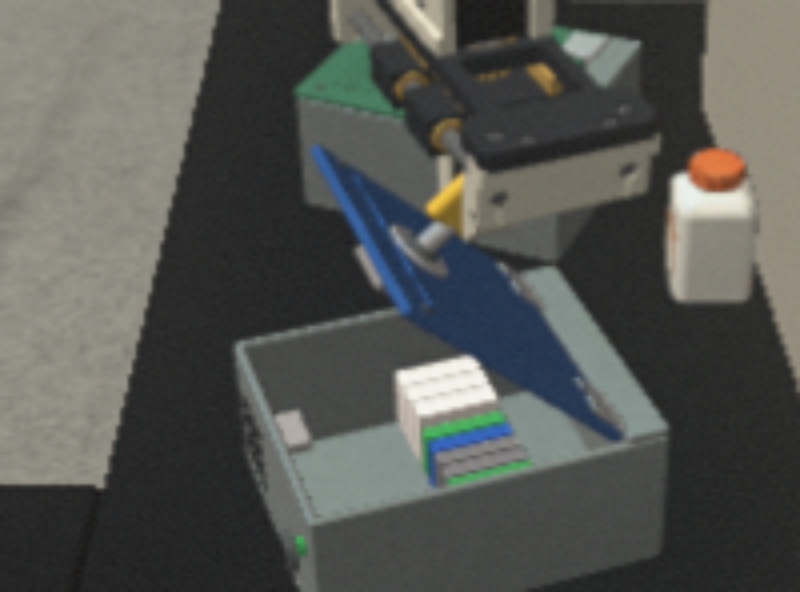

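```bash
python3 -m creep '[{"tx":-0.25,"ty":0.78,"tz":0.03,"wx":0,"wy":0,"wz":0,"gripper":1},{"tx":-0.45,"ty":1.58,"tz":0.06,"wx":0,"wy":0,"wz":0,"gripper":1},{"tx":-0.6,"ty":2.38,"tz":0.09,"wx":0,"wy":0,"wz":0,"gripper":1},{"tx":-0.68,"ty":3.2,"tz":0.12,"wx":0,"wy":0,"wz":0,"gripper":1},{"tx":-0.71,"ty":4.0,"tz":0.15,"wx":0,"wy":0,"wz":0,"gripper":1},{"tx":-0.68,"ty":4.8,"tz":0.19,"wx":0,"wy":0,"wz":0,"gripper":1},{"tx":-0.68,"ty":4.8,"tz":0.19,"wx":0,"wy":0,"wz":0,"gripper":1},{"tx":-0.68,"ty":4.8,"tz":0.19,"wx":0,"wy":0,"wz":0,"gripper":1}]'; echo; python3 -c "
from go import *
from plant import capture
rel((499.5,-243.4,113.7),-71)
c=capture('side');cv2.imwrite('pics/s7.png',cv2.resize(c['frame'][160:320,200:400,::-1],None,fx=4,fy=3.7))
P=cloud(c);hsv=cv2.cvtColor(c['frame'],cv2.COLOR_RGB2HSV);m=(cv2.inRange(hsv,(105,120,40),(125,255,255))>0)&(c['z_map']>0)&(P[...,2]>85)&(abs(P[...,1]+230)<130)&(P[...,2]<260)
q=P[m];q=q[(q[:,0]>440)&(q[:,0]<680)];u=np.array([.944,.33]);s=q[:,:2]@u
n=np.linalg.svd(q-np.median(q,0),full_matrices=0)[2][2];print(len(q),n,np.degrees(np.arccos(abs(n[2]))),q.max(0))"
```

```text
time: 7.4
tool_pos: [612.6, -204.8, 195.4]
tcp_rot: [0.31, 1.57, -0.885]
contact_force: [-0.3, -3.0, 4.4]
grip_width: 9.8

t 7.4 pos [ 612.6 -204.8  195.4] F [-0.3 -3.   4.4] w 9.8 q [-0.44  0.59  1.21 -0.    1.34  0.75]
 shift cm [  8.17 -11.95  -0.57] turn [ 0.044  0.001 -0.   ]
601 [0.89335437 0.31990566 0.31556036] 71.6053545330907 [ 624.71163759 -152.90284072  237.82191693]
```

View pics/s7.png

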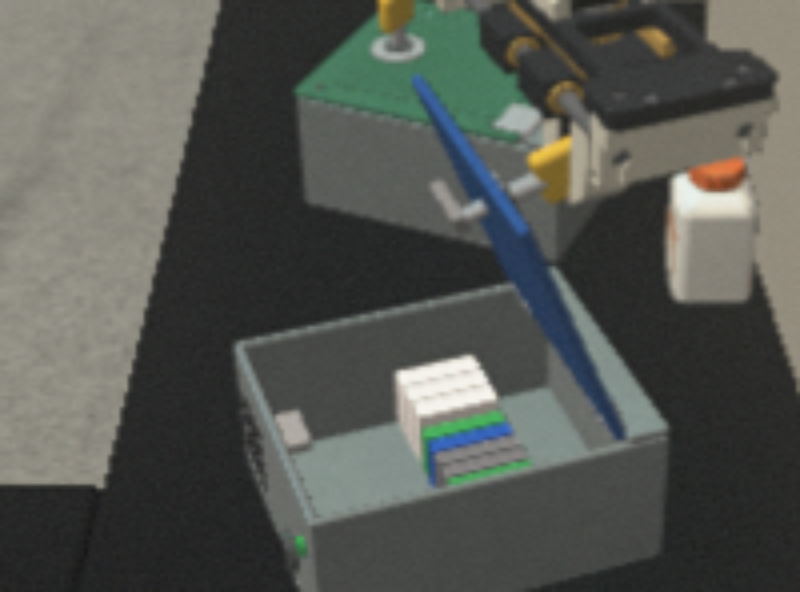

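The panel stands at about 71.6° (1.25 rad) from a plane fit, with its top corner at (415,80) in the zoom. Now I let go of the key.

```bash
python3 -m creep '[{"tx":0,"ty":0,"tz":0,"wx":0,"wy":0,"wz":0,"gripper":-0.3},{"tx":0,"ty":0,"tz":0,"wx":0,"wy":0,"wz":0,"gripper":-0.3},{"tx":0,"ty":0,"tz":0,"wx":0,"wy":0,"wz":0,"gripper":-0.3},{"tx":0,"ty":0,"tz":0,"wx":0,"wy":0,"wz":0,"gripper":-0.3},{"tx":0,"ty":0,"tz":0,"wx":0,"wy":0,"wz":0,"gripper":-0.3},{"tx":0,"ty":0,"tz":0,"wx":0,"wy":0,"wz":0,"gripper":-0.3},{"tx":0,"ty":0,"tz":0,"wx":0,"wy":0,"wz":0,"gripper":-0.3},{"tx":0,"ty":0,"tz":0,"wx":0,"wy":0,"wz":0,"gripper":-0.3}]'; echo; python3 -c "
from go import *
from plant import capture
rel((499.5,-243.4,113.7),-71)
c=capture('side');cv2.imwrite('pics/s8.png',cv2.resize(c['frame'][160:320,200:400,::-1],None,fx=4,fy=3.7))"
```

```text
time: 8.12
tool_pos: [612.6, -204.3, 194.6]
tcp_rot: [2.708, 1.571, 1.511]
contact_force: [-0.2, -0.3, 0.8]
grip_width: 57.6

t 8.12 pos [ 612.6 -204.3  194.6] F [-0.2 -0.3  0.8] w 57.6 q [-0.44  0.59  1.21  0.    1.34  0.76]
 shift cm [  8.09 -11.96  -0.49] turn [ 0.042 -0.    -0.   ]
```

View pics/s8.png

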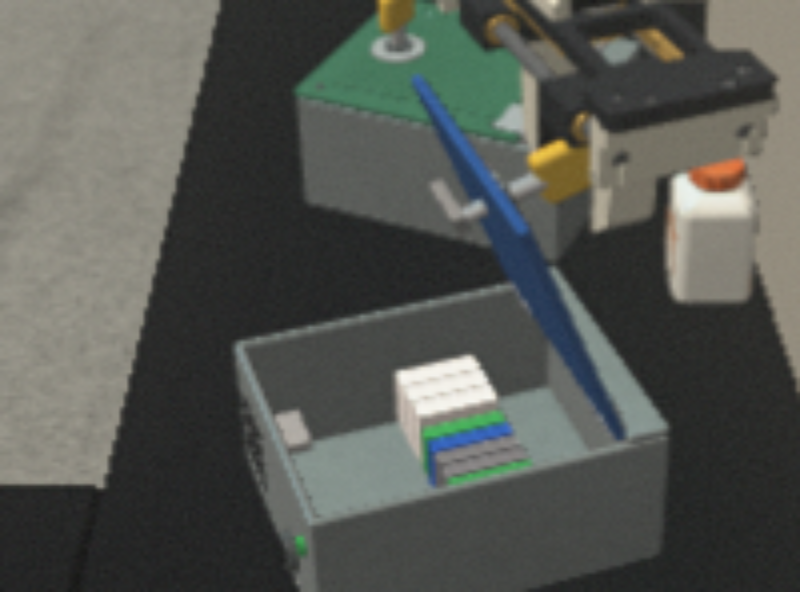

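The fingers are clear of the key (at zoom (560,170)) and the panel stays put. I back off straight up, along minus tool x.

```bash
python3 -m creep '[{"tx":-1.5,"ty":0,"tz":0,"wx":0,"wy":0,"wz":0,"gripper":-0.3},{"tx":-3,"ty":0,"tz":0,"wx":0,"wy":0,"wz":0,"gripper":-0.3},{"tx":-5,"ty":0,"tz":0,"wx":0,"wy":0,"wz":0,"gripper":-0.3},{"tx":-7,"ty":0,"tz":0,"wx":0,"wy":0,"wz":0,"gripper":-0.3},{"tx":-9,"ty":0,"tz":0,"wx":0,"wy":0,"wz":0,"gripper":-0.3},{"tx":-10,"ty":0,"tz":0,"wx":0,"wy":0,"wz":0,"gripper":-0.3},{"tx":-10,"ty":0,"tz":0,"wx":0,"wy":0,"wz":0,"gripper":-0.3},{"tx":-10,"ty":0,"tz":0,"wx":0,"wy":0,"wz":0,"gripper":-0.3}]'; echo; python3 -c "
from go import *
from plant import capture
rel((499.5,-243.4,113.7),-71)
c=capture('side');cv2.imwrite('pics/s9.png',cv2.resize(c['frame'][120:320,200:400,::-1],None,fx=3,fy=3))
P=cloud(c);hsv=cv2.cvtColor(c['frame'],cv2.COLOR_RGB2HSV);m=(cv2.inRange(hsv,(105,120,40),(125,255,255))>0)&(c['z_map']>0)&(P[...,2]>85)&(abs(P[...,1]+230)<130)&(P[...,2]<260)
q=P[m];q=q[(q[:,0]>440)&(q[:,0]<680)]
n=np.linalg.svd(q-np.median(q,0),full_matrices=0)[2][2];print(len(q),np.degrees(np.arccos(abs(n[2]))),q.max(0))"
```

```text
time: 8.83
tool_pos: [612.6, -204.3, 294.4]
tcp_rot: [1.16, 1.571, -0.037]
contact_force: [-0.2, -0.3, -1.0]
grip_width: 59.8

t 8.83 pos [ 612.6 -204.3  294.4] F [-0.2 -0.3 -1. ] w 59.8 q [-0.44  0.54  1.02  0.    1.58  0.76]
 shift cm [ 18.06 -11.96  -0.49] turn [ 0.042  0.    -0.   ]
596 71.6574765535066 [ 624.77920774 -149.04791457  237.09757996]
```

View pics/s9.png

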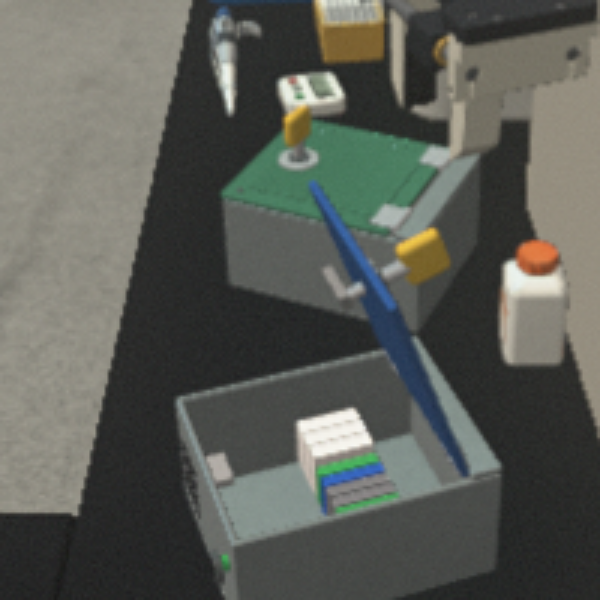

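The blue panel stands open at about 71.7°. Its key at (422,255) still shows its broad face along the hinge, so it stays turned. The green key at (297,125) looks as it did, and the gripper is clear.

```bash
python3 -c "
from plant import *
print(close_job())"
```

```text
the job is handed in; nothing more can be done
None
```

I turned the blue unit's key about 1.40 rad clockwise, from an estimated 0.13 to about 1.53 rad. I then lifted the panel along the hinge arc by the held key, let go, backed off 100 mm straight up and handed the job in at about 9 s.

- **Panel:** a plane fit to the depth image gave 71.6° (1.25 rad) before release and 71.7° after I backed off, so it stayed where it was left.
- **Blue key:** it still looks turned in the last picture. Its angle comes from the commanded turn, since I did not measure it again at the end.
- **Green key:** it looks unmoved in the last picture; the gripper never came near it, and I did not measure it again.
- **Forces:** the wrist readings I took were at most about 9 N, and about 1 N at the end, with the robot touching nothing.

No check failed or disagreed. The measured tool position shifted by about 1 mm during the turn, which I put down to a slightly off-centre grip.

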